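Sort the specimen bench after a session

TASK

Put away what is left mixed on the laboratory bench: stand the two glass vials upright in the vial rack, each in a cell of its own, lay the two petri dishes flat and right way up side by side in the cream dish tray, and lay the scissors flat in the steel instrument tray. Set everything down gently, do not drop anything or tip a vial or dish over, and leave the reagent bottle and the timer alone.

Things in the scene. Friction and masses are not known exactly. Their poses are not given: they have to be found in the camera images.
- vial_a: Screw-capped glass specimen vial standing upright on the bench: clear glass with a white paper band and a white cap, 26 mm diameter from foot to cap, 72 mm high, about 45 g. Origin: centre of its underside, z up along its axis. The other vial is the same; either may go in any cell.
- vial_b: Screw-capped glass specimen vial standing upright on the bench: clear glass with a white paper band and a white cap, 26 mm diameter from foot to cap, 72 mm high, about 45 g. Origin: centre of its underside, z up along its axis. The other vial is the same; either may go in any cell.
- dish_a: Closed petri dish lying flat on the bench: clear plastic with tan agar inside, sealed round its side with a pale film so that it stays shut when lifted; 60 mm diameter, 15 mm high, about 30 g. Origin: centre of its underside, z up. The other dish is the same.
- dish_b: Closed petri dish lying flat on the bench: clear plastic with tan agar inside, sealed round its side with a pale film so that it stays shut when lifted; 60 mm diameter, 15 mm high, about 30 g. Origin: centre of its underside, z up. The other dish is the same.
- scissors: Closed steel dissecting scissors lying flat, 140 mm long, 7 mm thick, about 70 g, rigid. Origin: underside of the joint, near the centre of mass; x points along the blades to the tip (69 mm away), -x to the two finger rings (their end 71 mm away, 58 mm across both rings), z up. Within 17 mm of the origin along x it is a bar 14 mm wide (y), the place to grip.
- vial_rack: White plastic vial rack, fixed to the bench, 95 mm (x) by 141 mm (y), with 6 open square cells: 2 along x by 3 along y. Origin: centre of its underside. Cell centres at x = -23 or +23 mm, y = -46, 0 or +46 mm; each cell is 43 mm square inside, its floor 4 mm above the bench, the walls 3 mm thick with their top 30 mm above the bench. All cells start empty.
- instrument_tray: Bright stainless steel instrument tray with a rolled rim, fixed to the bench, long and narrow, 100 mm (x) by 200 mm (y) at its walls, rim 118 by 218 mm, 20 mm high. Origin: centre of its underside. Inside 96 by 196 mm, floor 2 mm above the bench. Empty at the start.
- dish_tray: Cream plastic dish tray with a low lip, fixed to the bench, 134 mm (x) by 200 mm (y), lip top 8 mm above the bench. Origin: centre of its underside. Inside 128 by 194 mm, floor 3 mm above the bench. Empty at the start; room for two dishes side by side along y.
- reagent_bottle: Bystander: amber glass reagent bottle with a white cap, 56 mm diameter, 105 mm high, loose, standing beyond the work. Origin: centre of its underside.
- timer: Bystander: white bench timer with a dark display and a red button on top, 30 mm (x) by 70 mm (y) by 75 mm high, loose, standing beyond the work. Origin: centre of its underside.
There are look-alikes about, which are no part of the job. Leave any orange look-alike of the dish_tray alone.

How it is judged:
At the end, for the whole second after the job is handed in: Vials upright (7 degrees) on the floor of cells of the vial rack (within 5 mm), dishes flat on the floor of the dish tray (within 4 mm) inside its lip, scissors flat on the floor of the instrument tray (within 5 mm) between its walls; all let go and at rest (x of vial_a in the frame of vial_rack between -0.036 and 0.036 m and y of vial_a in the frame of vial_rack between -0.06 and 0.06 m and z of vial_a in the frame of vial_rack between -0.003 and 0.009 m and angle between each of vial_a, vial_b's own z axis and vertical below 0.12 rad and linear speed of each of vial_a, vial_b, dish_a, dish_b, scissors below 0.02 m/s and angular speed of each of vial_a, vial_b, dish_a, dish_b, scissors below 0.2 rad/s and x of vial_b in the frame of vial_rack between -0.036 and 0.036 m and y of vial_b in the frame of vial_rack between -0.06 and 0.06 m and z of vial_b in the frame of vial_rack between -0.003 and 0.009 m and x of dish_a in the frame of dish_tray between -0.036 and 0.036 m and y of dish_a in the frame of dish_tray between -0.069 and 0.069 m and z of dish_a in the frame of dish_tray between -0.003 and 0.007 m and angle between each of dish_a, dish_b's own z axis and vertical below 0.06 rad and x of dish_b in the frame of dish_tray between -0.036 and 0.036 m and y of dish_b in the frame of dish_tray between -0.069 and 0.069 m and z of dish_b in the frame of dish_tray between -0.003 and 0.007 m and x of scissors in the frame of instrument_tray between -0.04 and 0.04 m and y of scissors in the frame of instrument_tray between -0.045 and 0.045 m and z of scissors in the frame of instrument_tray between -0.003 and 0.007 m and angle between scissors's own z axis and vertical below 0.08 rad); the robot touches nothing.
It fails at once if a vial or dish is tipped over (leans more than 57 degrees) (angle between any of vial_a, vial_b, dish_a, dish_b's own z axis and vertical above 1 rad).
It fails at once if something is dropped: it reaches the bench, rack or tray (within 20 mm of the bench) faster than 0.7 m/s, a fall of more than about 25 mm ((height (world z) of vial_a below 0.02 m and linear speed of vial_a above 0.7 m/s) or (height (world z) of vial_b below 0.02 m and linear speed of vial_b above 0.7 m/s) or (height (world z) of dish_a below 0.02 m and linear speed of dish_a above 0.7 m/s) or (height (world z) of dish_b below 0.02 m and linear speed of dish_b above 0.7 m/s) or (height (world z) of scissors below 0.02 m and linear speed of scissors above 0.7 m/s)).
It fails at once if the reagent bottle or the timer is shifted by more than 20 mm or knocked over (distance of any of reagent_bottle, timer from where it was at the start of the episode above 0.02 m or angle between any of reagent_bottle, timer's own z axis and vertical above 0.3 rad).
It also fails if it takes over 120 s, if anything falls off the work surface, if the arm or the gripper's body presses on something with over 40 N, if the wrist force passes 120 N, or if a joint passes its speed limit or range.

ROBOT

A 6-joint arm with a two-finger parallel gripper is mounted at the origin on the work surface. World frame = base frame: x ahead of the robot, y to its left, z up, the work surface at z = 0. Lengths are in m, angles in rad, forces in N, time in s.
With the tool pointing down it reaches from about 0.25 to 0.775 m from the base axis. Payload 4 kg.
Tool frame: the origin (TCP) lies midway between the tips of the shut fingers; the grasp point (between the pads) lies 19 mm behind it; z points along the fingers, y is the line along which they close (so a half turn about z gives the same grasp; the last joint's range is limited). The gripper opens to 94 mm and grips with 3 to 60 N. Pads are 16 mm wide; open, the fingers measure 119 mm over their backs; the gripper's body (75 mm by 177 mm) begins 78 mm behind the grasp point.
Start: joints at [-1.324, 0.087, 1.371, -0, 1.684, -0.103], TCP at [0.188, -0.517, 0.206] pointing down, gripper open.
Joint ranges: [-3.1, 3.1], [-0.76, 2.03], [0.27, 2.55], [-1.08, 4.22], [0.17, 2.65], [-2.57, 2.57]. Speed limits (rad/s): [2.79, 2.79, 3.14, 3.14, 3.14, 3.14].

INTERFACE

Orientations are given as a rotation vector (axis times angle).
In Python, from workcell import ctrl, camera, get_calibration gives the robot as it stands.
- The arm moves only by the tool drive_tool, never from a script. Its argument "commands" is a list of rows, each an object of numbers: "x", "y", "z": the shift along the tool's x, y, z in m; "roll": the turn about the tool's z in degrees. In form: [{"x": .., "y": .., "z": .., "roll": ..}, ...]. A call has 1 to 20 rows; each row is the pose to reach, as a shift and turn from the pose commanded when the call began, along the tool's axes at that moment; what a row does not reach only later rows make up. A row lasts 1/10 s, in which the tool goes at most 50 mm and 8.59 degrees, less where a joint would pass 70% of its speed; a pose out of reach is approached as far as the arm can. A call with a gripper value outside its range is refused whole. "gripper" is the finger opening in m, from 0 to 0.094, set as the call begins (left out, the last holds). The fingers move at their own pace and stop on an object; "grip_force" is the grip in N (left out, the last holds). Time passes only in rows, so rows that repeat a pose let the fingers close. It gives the time, the measured TCP pose, the force, the opening and the grip force at its end, in the units of the state.
- ctrl.observe(): the state, without advancing time (a new reading comes with each control period).
- camera(name): name is "scene" or "top"; returns (picture, depth): 480x640x3 uint8, red, green, blue; 480x640 float32, m along the optical axis (not along the pixel's ray), 0 where there is no reading.
- get_calibration(name): a dict with "camera_matrix" (3x3 intrinsics, pixels), "R" (3x3) and "t" (3): a world point X has camera coordinates R X + t. Camera axes: x right, y down, z forward; pixel columns grow to the right and rows downward; lengths in m; the calibration is good to about 2 mm. A picture is of the moment at which its call begins. get_calibration takes no time and is no camera call.
- ctrl.sign_off(): hands the job in; it is judged then, once.
The state is a dict: "time": time; "qpos": joint angles; "dq": joint speeds; "effort": joint torques, N m; "tcp_pos": TCP position; "tool_rot": TCP orientation; "wrist_force": force on the tool from outside, world axes, zero at the start; "moment": the same for the moment, N m; "gripper_width": finger opening in m; "finger_force": force on a finger pad.
Only numpy, scipy, OpenCV 4.12 (cv2) and the standard library are available. Lean on these libraries where they do the work, as an engineer would, in place of code of your own. Each camera call takes 0.05 s, during which the arm holds its last target. There are 200 camera calls.

## Working session

There is one attempt and no reset: what is moved stays moved. The work goes in short steps, Python scripts to look and compute and a tool call to move; the robot and the scene stay as the last step left them, time stands still between calls to the robot, and variables do not carry over. Pictures are saved under pics/ and viewed, at most 14 in all, crops included, and the job is handed in when it is done.

Besides the shell and the picture viewer there is one more tool, called after "Call:" as name(argument=value, ...) on one line, values as JSON. drive_tool: Moves the arm, as the interface text tells. Its arguments: {"type":"object","properties":{"commands":{"type":"array","items":{"type":"object","properties":{"x":{"type":"number"},"y":{"type":"number"},"z":{"type":"number"},"roll":{"type":"number"}}}},"gripper":{"type":"number"},"grip_force":{"type":"number"}},"required":["commands"]}

```bash
mkdir -p pics; python3 - <<'E'
from workcell import ctrl, camera, get_calibration
import cv2,numpy as np
for n in("top","scene"):
    p,d=camera(n); cv2.imwrite(f"pics/{n}0.png",p[:,:,::-1]); np.savez(f"{n}0.npz",p=p,d=d)
    c=get_calibration(n); print(n,{k:np.round(v,3).tolist() for k,v in c.items()})
s=ctrl.observe();print(s['time'],s['tcp_pos'],s['tool_rot'])
E
```

```text
top {'camera_matrix': [[528.636, 0.0, 315.397], [0.0, 528.636, 227.914], [0.0, 0.0, 1.0]], 'R': [[0.027, -1.0, 0.012], [-0.987, -0.029, -0.156], [0.157, -0.007, -0.988]], 't': [-0.148, 0.543, 1.423]}
scene {'camera_matrix': [[449.404, 0.0, 314.617], [0.0, 449.404, 240.297], [0.0, 0.0, 1.0]], 'R': [[-0.834, 0.551, -0.004], [0.439, 0.659, -0.611], [-0.334, -0.511, -0.792]], 't': [0.5, -0.133, 1.169]}
0.1 [ 0.18836178 -0.51622089  0.20442797] [-3.09172824e+00 -5.46274714e-01  1.97878161e-04]
```

View pics/top0.png

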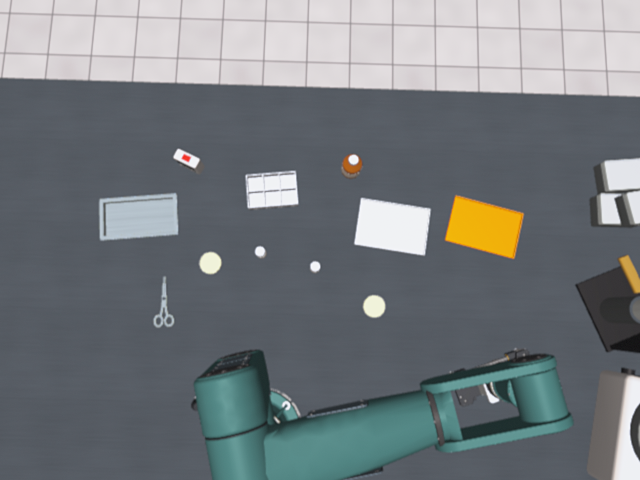

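View pics/scene0.png

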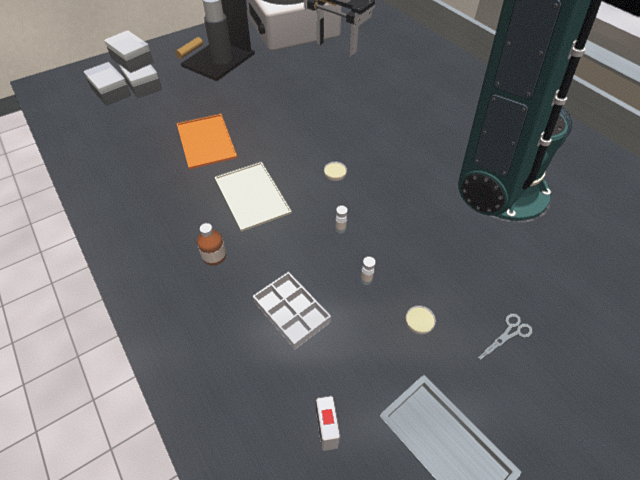

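The top view shows the steel tray at (138,216), rack (272,189), cream tray (393,227), orange decoy tray (484,227, leave alone), dishes (210,263) and (374,306), vials (260,252) and (315,267), and scissors (164,300). The timer is at (186,158) and the bottle at (352,165).

Possible mix-ups:
- cream (393,227) vs orange (484,227) tray: choose cream.
- vial caps vs bottle cap (352,160): choose the small ones.
- white boxes at (620,190): not the rack.

```bash
cat > h.py <<'E'
import numpy as np,cv2
from workcell import get_calibration
def ray(n,uv,z):
    c=get_calibration(n);K,R,t=map(np.array,(c["camera_matrix"],c["R"],c["t"]))
    C=-R.T@t; d=R.T@np.linalg.inv(K)@np.array([uv[0],uv[1],1.]); return C+d*(z-C[2])/d[2]
def rect(n,mask,seed,z):
    """world centre, long-axis angle(deg), sizes (mm) of blob nearest seed, projected on plane z"""
    cs,_=cv2.findContours(mask.astype('uint8'),0,2)
    cs=[c for c in cs if cv2.contourArea(c)>15]
    c=min(cs,key=lambda c:-cv2.pointPolygonTest(c,tuple(map(float,seed)),True))
    w=np.array([ray(n,p[0],z)[:2]*1000 for p in c],np.float32)
    (cx,cy),(a,b),_=r=cv2.minAreaRect(w); B=cv2.boxPoints(r)
    e=max([B[1]-B[0],B[2]-B[1]],key=np.linalg.norm)
    return np.round([cx,cy,max(a,b),min(a,b),np.degrees(np.arctan2(e[1],e[0]))%180],1),w
E
python3 - <<'E'
from h import *
p=np.load("top0.npz")["p"]; d=np.load("top0.npz")["d"]
hsv=cv2.cvtColor(p,cv2.COLOR_RGB2HSV).astype(int)
V=hsv[...,2]; S=hsv[...,1]
bright=(V>105)
for n,s,z,m in [("steel",(138,216),.02,bright),("rack",(272,189),.03,bright),("cream",(393,227),.008,V>150),("vial1",(260,252),.072,V>150),("vial2",(315,267),.072,V>150),("dishL",(210,263),.015,V>150),("dishR",(374,306),.015,V>150),("sc",(164,290),.007,bright),("timer",(186,158),.075,V>150),("bottle",(353,160),.105,V>150)]:
    r,w=rect("top",m,s,z); print(n,r)
    if n=="sc":
        c=w.mean(0);print("moment", cv2.fitLine(w,2,0,.01,.01).ravel(), "far pts",w[w[:,0].argmax()],w[w[:,0].argmin()])
print([ (u,v,round(float(d[v,u]),3)) for u,v in((210,263),(260,252),(164,300))])
cv2.imwrite("pics/crop.png",cv2.resize(p[140:340,90:450,::-1],None,fx=2.2,fy=2.2,interpolation=2))
E
```

```text
steel [569.2 367.7 224.1 126.   96.1]
rack [655.7  -5.3 148.2 106.2  96.4]
cream [ 564.5 -351.4  204.   138.2   82.5]
vial1 [473.3  16.5  29.9  24.3   2.4]
vial2 [ 438.4 -134.2   26.9   26.9    1.6]
dishL [444.8 158.8  61.5  58.8  91.6]
dishR [ 337.3 -299.6   60.4   58.3    0.8]
sc [335.1 282.5 143.6  57.7   4. ]
moment [9.94964540e-01 1.00227535e-01 3.16317596e+02 2.79175262e+02] far pts [406.8525 286.4128] [263.5254  300.81586]
timer [727.3 230.1  71.3  31.3  64.8]
bottle [ 717.8 -226.5   47.1   46.8  135.5]
[(210, 263, 1.478), (260, 252, 1.43), (164, 300, 1.473)]
```

View pics/crop.png

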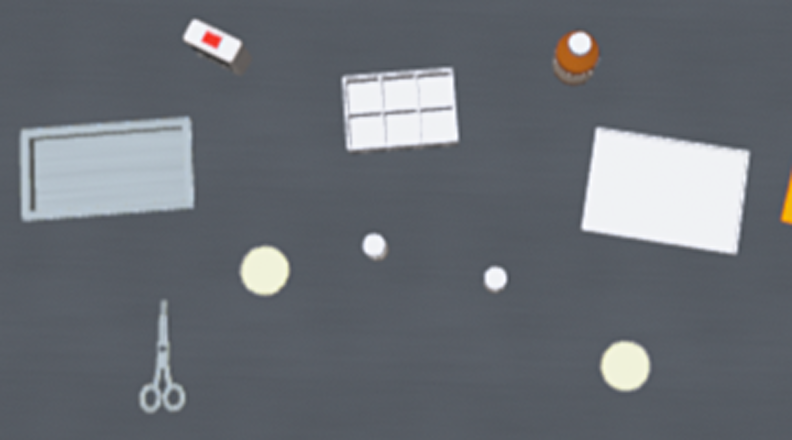

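Sizes match the description: trays 224x126 and 204x138, dishes about 60, vials about 27, scissors 144x58. I'll start with the right dish.

```bash
cat > g.py <<'E'
import sys,numpy as np
from scipy.spatial.transform import Rotation as Ro
from workcell import ctrl
# python3 g.py x y z theta : shift in tool axes + roll from the present pose
x,y,z,th=map(float,sys.argv[1:5]); s=ctrl.observe()
R=Ro.from_rotvec(s["tool_rot"]).as_matrix(); d=R.T@(np.array([x,y,z])-s["tcp_pos"])
cur=np.degrees(np.arctan2(R[1,0],R[0,0])); r=(cur-th+180)%360-180
print("shift",np.round(d,4),"roll",round(r,1),"tilt z",np.round(R[:,2],3),"q6",np.round(np.degrees(s["qpos"][5]),1),"t",s["time"])
E
python3 g.py .337 -.2995 .12 82.5
```

```text
shift [ 0.2139 -0.1525  0.0848] roll -62.5 tilt z [-0.     0.002 -1.   ] q6 -5.9 t 0.1
```

Call:
drive_tool(commands=[{"x": 0.05, "y": -0.035, "z": 0.02, "roll": -8}, {"x": 0.09, "y": -0.065, "z": 0.04, "roll": -16}, {"x": 0.13, "y": -0.09, "z": 0.055, "roll": -24}, {"x": 0.17, "y": -0.12, "z": 0.07, "roll": -32}, {"x": 0.2, "y": -0.14, "z": 0.08, "roll": -40}, {"x": 0.214, "y": -0.1525, "z": 0.085, "roll": -48}, {"x": 0.214, "y": -0.1525, "z": 0.085, "roll": -56}, {"x": 0.214, "y": -0.1525, "z": 0.085, "roll": -62.5}, {"x": 0.214, "y": -0.1525, "z": 0.085, "roll": -62.5}, {"x": 0.214, "y": -0.1525, "z": 0.085, "roll": -62.5}], gripper=0.09, grip_force=10)

```text
time: 1.1
tcp_pos: [0.3371, -0.3, 0.1202]
tool_rot: [-2.363, -2.069, 0.0]
wrist_force: [-0.2, 0.0, 0.7]
gripper_width: 0.0902
finger_force: 0.0
```

```bash
python3 g.py .337 -.2995 .005 82.5; python3 - <<'E'
from workcell import camera
import cv2
p,d=camera("scene");cv2.imwrite("pics/s1.png",cv2.resize(p[60:300,200:520,::-1],None,fx=2,fy=2))
E
```

```text
shift [ 4.000e-04 -1.000e-04  1.152e-01] roll -0.1 tilt z [-0.  0. -1.] q6 -41.3 t 1.1
```

View pics/s1.png

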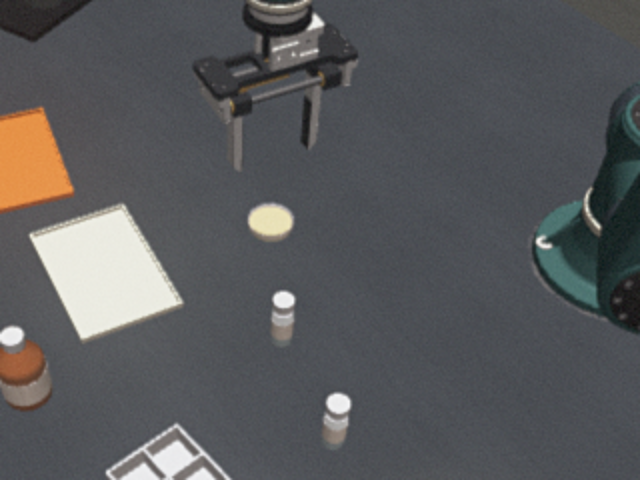

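The crop shows the gripper over the dish at (270,222), with fingers at (237,165) and (310,145) straddling it. I'll go down.

Call:
drive_tool(commands=[{"z": 0.03}, {"z": 0.06}, {"z": 0.08}, {"z": 0.095}, {"z": 0.105}, {"z": 0.112}, {"z": 0.115}, {"z": 0.115}])

```text
invalid input
```

Call:
drive_tool(commands=[{"z": 0}, {"z": 0}, {"z": 0}, {"z": 0}, {"z": 0}, {"z": 0}, {"z": 0}, {"z": 0}], gripper=0.05)

```text
invalid input
```

Call:
drive_tool(commands=[{"z": -0.01}, {"z": -0.03}, {"z": -0.06}, {"z": -0.09}, {"z": -0.09}, {"z": -0.09}])

```text
invalid input
```

```bash
python3 g.py .559 -.393 .1 82.5
```

```text
shift [-0.0628  0.2322  0.0202] roll -0.1 tilt z [-0.  0. -1.] q6 -41.3 t 1.15
```

Call:
drive_tool(commands=[{"x": 0, "y": 0, "z": 0.03, "roll": 0}, {"x": 0, "y": 0, "z": 0.06, "roll": 0}, {"x": 0, "y": 0, "z": 0.08, "roll": 0}, {"x": 0, "y": 0, "z": 0.095, "roll": 0}, {"x": 0, "y": 0, "z": 0.105, "roll": 0}, {"x": 0, "y": 0, "z": 0.112, "roll": 0}, {"x": 0, "y": 0, "z": 0.115, "roll": 0}, {"x": 0, "y": 0, "z": 0.115, "roll": 0}])

```text
time: 1.95
tcp_pos: [0.3374, -0.3003, 0.0056]
tool_rot: [2.361, 2.072, -0.0]
wrist_force: [-0.5, 0.7, 0.3]
gripper_width: 0.0899
finger_force: 0.0
```

Call:
drive_tool(commands=[{"x": 0, "y": 0, "z": 0, "roll": 0}, {"x": 0, "y": 0, "z": 0, "roll": 0}, {"x": 0, "y": 0, "z": 0, "roll": 0}, {"x": 0, "y": 0, "z": 0, "roll": 0}, {"x": 0, "y": 0, "z": 0, "roll": 0}, {"x": 0, "y": 0, "z": 0, "roll": 0}, {"x": 0, "y": 0, "z": 0, "roll": 0}, {"x": 0, "y": 0, "z": 0, "roll": 0}], gripper=0.05)

```text
time: 2.75
tcp_pos: [0.3374, -0.3003, 0.0058]
tool_rot: [2.361, 2.072, -0.0]
wrist_force: [-0.8, -0.1, 2.8]
gripper_width: 0.0595
finger_force: 10.0
```

Call:
drive_tool(commands=[{"x": 0, "y": 0, "z": -0.01, "roll": 0}, {"x": 0, "y": 0, "z": -0.03, "roll": 0}, {"x": 0, "y": 0, "z": -0.06, "roll": 0}, {"x": 0, "y": 0, "z": -0.09, "roll": 0}, {"x": -0.01, "y": 0.035, "z": -0.095, "roll": 0}, {"x": -0.02, "y": 0.07, "z": -0.095, "roll": 0}, {"x": -0.03, "y": 0.11, "z": -0.095, "roll": 0}, {"x": -0.04, "y": 0.15, "z": -0.095, "roll": 0}, {"x": -0.051, "y": 0.19, "z": -0.095, "roll": 0}, {"x": -0.059, "y": 0.22, "z": -0.095, "roll": 0}, {"x": -0.0628, "y": 0.2322, "z": -0.095, "roll": 0}, {"x": -0.0628, "y": 0.2322, "z": -0.095, "roll": 0}, {"x": -0.0628, "y": 0.2322, "z": -0.095, "roll": 0}])

```text
time: 4.05
tcp_pos: [0.5589, -0.3922, 0.1002]
tool_rot: [-2.36, -2.072, 0.001]
wrist_force: [-0.5, 0.1, -0.1]
gripper_width: 0.0598
finger_force: 10.0
```

```bash
python3 g.py .559 -.393 .0085 82.5; python3 - <<'E'
from workcell import camera
import cv2
p,d=camera("top");cv2.imwrite("pics/t1.png",cv2.resize(p[150:350,280:540,::-1],None,fx=2.5,fy=2.5))
E
```

```text
shift [-0.0008  0.0003  0.0917] roll 0.1 tilt z [-0.001  0.001 -1.   ] q6 -32.4 t 4.05
```

View pics/t1.png

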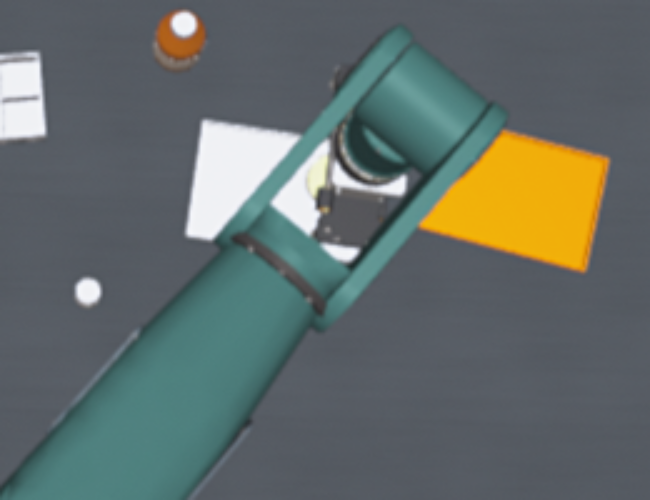

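The dish hangs over the cream tray at (318,178). I'll lower it gently.

Call:
drive_tool(commands=[{"x": 0, "y": 0, "z": 0.03, "roll": 0}, {"x": 0, "y": 0, "z": 0.055, "roll": 0}, {"x": 0, "y": 0, "z": 0.072, "roll": 0}, {"x": 0, "y": 0, "z": 0.082, "roll": 0}, {"x": 0, "y": 0, "z": 0.088, "roll": 0}, {"x": 0, "y": 0, "z": 0.0915, "roll": 0}, {"x": 0, "y": 0, "z": 0.0915, "roll": 0}, {"x": 0, "y": 0, "z": 0.0915, "roll": 0}])

```text
time: 4.9
tcp_pos: [0.5599, -0.393, 0.0102]
tool_rot: [2.36, 2.071, 0.0]
wrist_force: [0.7, -0.1, -0.1]
gripper_width: 0.0596
finger_force: 10.0
```

Call:
drive_tool(commands=[{"x": 0, "y": 0, "z": 0, "roll": 0}, {"x": 0, "y": 0, "z": 0, "roll": 0}, {"x": 0, "y": 0, "z": 0, "roll": 0}, {"x": 0, "y": 0, "z": 0, "roll": 0}, {"x": 0, "y": 0, "z": -0.01, "roll": 0}, {"x": 0, "y": 0, "z": -0.04, "roll": 0}, {"x": 0, "y": 0, "z": -0.08, "roll": 0}, {"x": 0, "y": 0, "z": -0.12, "roll": 0}, {"x": 0, "y": 0, "z": -0.14, "roll": 0}, {"x": 0, "y": 0, "z": -0.14, "roll": 0}], gripper=0.08)

```text
time: 5.9
tcp_pos: [0.5613, -0.3942, 0.1555]
tool_rot: [2.353, 2.065, 0.002]
wrist_force: [0.4, -0.9, 0.6]
gripper_width: 0.0801
finger_force: 0.0
```

```bash
python3 g.py .4395 -.134 .15 82.5
```

```text
shift [ 0.2422 -0.1546  0.0027] roll 0.0 tilt z [ 0.008 -0.007 -1.   ] q6 -32.3 t 5.9
```

Call:
drive_tool(commands=[{"x": 0.03, "y": -0.019, "z": 0, "roll": 0}, {"x": 0.07, "y": -0.045, "z": 0, "roll": 0}, {"x": 0.11, "y": -0.07, "z": 0, "roll": 0}, {"x": 0.15, "y": -0.095, "z": 0, "roll": 0}, {"x": 0.19, "y": -0.12, "z": 0, "roll": 0}, {"x": 0.22, "y": -0.14, "z": 0, "roll": 0}, {"x": 0.236, "y": -0.15, "z": 0, "roll": 0}, {"x": 0.241, "y": -0.153, "z": 0, "roll": 0}, {"x": 0.241, "y": -0.153, "z": 0, "roll": 0}, {"x": 0.241, "y": -0.153, "z": 0, "roll": 0}], gripper=0.06)

```text
time: 6.9
tcp_pos: [0.4395, -0.1348, 0.1488]
tool_rot: [2.362, 2.071, -0.001]
wrist_force: [0.1, -0.8, 0.6]
gripper_width: 0.0599
finger_force: 0.0
```

```bash
python3 g.py .4395 -.134 .036 82.5; python3 - <<'E'
from workcell import camera
import cv2
p,d=camera("scene");cv2.imwrite("pics/s2.png",cv2.resize(p[80:280,200:460,::-1],None,fx=2.5,fy=2.5))
E
```

```text
shift [ 9.000e-04 -1.000e-04  1.128e-01] roll -0.0 tilt z [-0.    -0.001 -1.   ] q6 -16.6 t 6.9
```

View pics/s2.png

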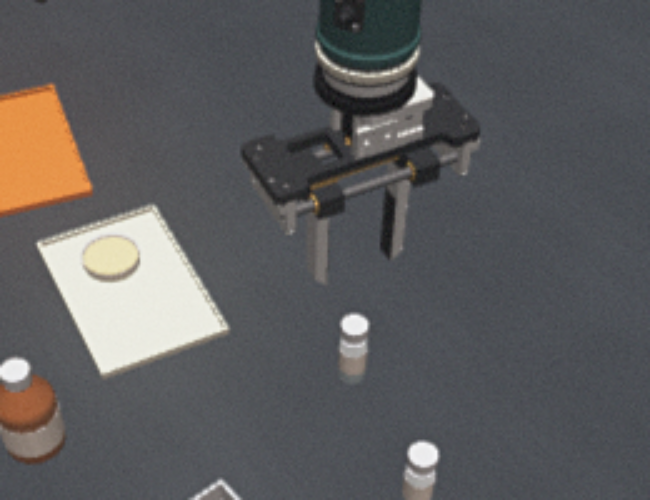

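The first dish lies flat in the cream tray at (110,257), and the vial at (354,345) is below the fingers. I'll go down and grip.

Call:
drive_tool(commands=[{"x": 0.001, "y": 0, "z": 0.02, "roll": 0}, {"x": 0.001, "y": 0, "z": 0.045, "roll": 0}, {"x": 0.001, "y": 0, "z": 0.07, "roll": 0}, {"x": 0.001, "y": 0, "z": 0.09, "roll": 0}, {"x": 0.001, "y": 0, "z": 0.105, "roll": 0}, {"x": 0.001, "y": 0, "z": 0.112, "roll": 0}, {"x": 0.001, "y": 0, "z": 0.113, "roll": 0}, {"x": 0.001, "y": 0, "z": 0.113, "roll": 0}])

```text
time: 7.75
tcp_pos: [0.4396, -0.1333, 0.0364]
tool_rot: [2.361, 2.071, 0.0]
wrist_force: [-0.1, -0.5, -0.5]
gripper_width: 0.06
finger_force: 0.0
```

Call:
drive_tool(commands=[{"x": 0, "y": 0, "z": 0, "roll": 0}, {"x": 0, "y": 0, "z": 0, "roll": 0}, {"x": 0, "y": 0, "z": 0, "roll": 0}, {"x": 0, "y": 0, "z": 0, "roll": 0}, {"x": 0, "y": 0, "z": 0, "roll": 0}, {"x": 0, "y": 0, "z": 0, "roll": 0}, {"x": 0, "y": 0, "z": 0, "roll": 0}, {"x": 0, "y": 0, "z": 0, "roll": 0}, {"x": 0, "y": 0, "z": -0.01, "roll": 0}, {"x": 0, "y": 0, "z": -0.03, "roll": 0}, {"x": 0, "y": 0, "z": -0.06, "roll": 0}, {"x": 0, "y": 0, "z": -0.085, "roll": 0}, {"x": 0, "y": 0, "z": -0.09, "roll": 0}, {"x": 0, "y": 0, "z": -0.09, "roll": 0}], gripper=0.015)

```text
time: 9.15
tcp_pos: [0.4397, -0.133, 0.1269]
tool_rot: [2.36, 2.071, 0.002]
wrist_force: [0.2, 0.4, -1.4]
gripper_width: 0.0258
finger_force: 10.0
```

```bash
python3 g.py .640 -.0535 .126 82.5;  python3 g.py .640 -.0535 .126 96.4
```

```text
shift [0.1048 0.1883 0.0012] roll 0.0 tilt z [ 0.002 -0.001 -1.   ] q6 -16.4 t 9.15
shift [0.1048 0.1883 0.0012] roll -13.9 tilt z [ 0.002 -0.001 -1.   ] q6 -16.4 t 9.15
```

Call:
drive_tool(commands=[{"x": 0.01, "y": 0.02, "z": 0, "roll": 0}, {"x": 0.025, "y": 0.045, "z": 0, "roll": -2}, {"x": 0.042, "y": 0.075, "z": 0, "roll": -4}, {"x": 0.06, "y": 0.108, "z": 0, "roll": -7}, {"x": 0.077, "y": 0.14, "z": 0, "roll": -10}, {"x": 0.092, "y": 0.165, "z": 0, "roll": -12}, {"x": 0.101, "y": 0.182, "z": 0, "roll": -14}, {"x": 0.105, "y": 0.188, "z": 0, "roll": -14}, {"x": 0.105, "y": 0.188, "z": 0, "roll": -14}, {"x": 0.105, "y": 0.188, "z": 0, "roll": -14}, {"x": 0.105, "y": 0.188, "z": 0, "roll": -14}])

```text
time: 10.25
tcp_pos: [0.6381, -0.0535, 0.1258]
tool_rot: [-2.092, -2.343, 0.001]
wrist_force: [-0.0, 0.0, -0.2]
gripper_width: 0.0257
finger_force: 10.0
```

```bash
python3 g.py .640 -.0535 .041 96.4; python3 - <<'E'
from workcell import camera
import cv2
p,d=camera("scene");cv2.imwrite("pics/s3.png",cv2.resize(p[160:380,200:460,::-1],None,fx=2.5,fy=2.5))
E
```

```text
shift [-0.0002  0.0019  0.0848] roll 0.1 tilt z [-0.001 -0.    -1.   ] q6 -16.3 t 10.25
```

View pics/s3.png

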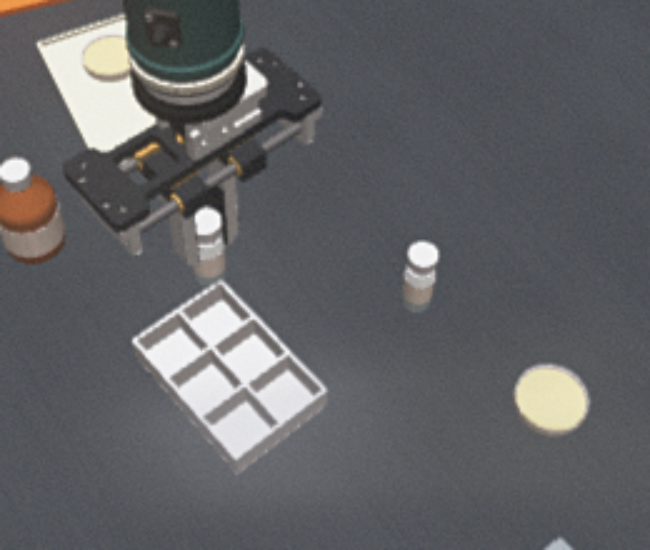

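Vial hangs at (209,260), with target cell floor near (217,318). A quick cross-check of that cell centre in the scene view:

```bash
python3 -c "
from h import ray
print(ray('scene',(200+217/2.5,160+318/2.5),.004))
for c in((220,283),(135,342),(240,468),(326,390)): print(ray('scene',(200+c[0]/2.5,160+c[1]/2.5),.03))"
```

```text
[ 0.63313796 -0.06007813  0.004     ]
[ 0.61969379 -0.07452938  0.03      ]
[ 0.70970117 -0.06349723  0.03      ]
[0.69615439 0.08051404 0.03      ]
[0.60215094 0.0618086  0.03      ]
```

Agrees within a few mm, so I'll lower.

Call:
drive_tool(commands=[{"x": 0.001, "y": 0.001, "z": 0.015, "roll": 0}, {"x": 0.001, "y": 0.001, "z": 0.035, "roll": 0}, {"x": 0.001, "y": 0.001, "z": 0.055, "roll": 0}, {"x": 0.001, "y": 0.001, "z": 0.07, "roll": 0}, {"x": 0.001, "y": 0.001, "z": 0.08, "roll": 0}, {"x": 0.001, "y": 0.001, "z": 0.0845, "roll": 0}, {"x": 0.001, "y": 0.001, "z": 0.0845, "roll": 0}, {"x": 0.001, "y": 0.001, "z": 0.0845, "roll": 0}])

```text
time: 11.1
tcp_pos: [0.6407, -0.052, 0.0423]
tool_rot: [2.09, 2.343, 0.002]
wrist_force: [0.1, 0.4, -0.2]
gripper_width: 0.0257
finger_force: 10.0
```

Call:
drive_tool(commands=[{"x": 0, "y": 0, "z": 0, "roll": 0}, {"x": 0, "y": 0, "z": 0, "roll": 0}, {"x": 0, "y": 0, "z": 0, "roll": 0}, {"x": 0, "y": 0, "z": 0, "roll": 0}, {"x": 0, "y": 0, "z": -0.01, "roll": 0}, {"x": 0, "y": 0, "z": -0.035, "roll": 0}, {"x": 0, "y": 0, "z": -0.07, "roll": 0}, {"x": 0, "y": 0, "z": -0.1, "roll": 0}, {"x": 0, "y": 0, "z": -0.11, "roll": 0}, {"x": 0, "y": 0, "z": -0.11, "roll": 0}, {"x": 0, "y": 0, "z": -0.11, "roll": 0}], gripper=0.055)

```text
time: 12.2
tcp_pos: [0.6393, -0.0518, 0.1501]
tool_rot: [-2.09, -2.343, 0.002]
wrist_force: [-0.1, 0.8, -0.6]
gripper_width: 0.0554
finger_force: 0.0
```

```bash
python3 g.py .475 .0165 .15 96.4; python3 -c "
from h import *
from workcell import camera
p,d=camera('scene');cv2.imwrite('pics/s4.png',cv2.resize(p[160:380,200:460,::-1],None,fx=2.5,fy=2.5))
m=cv2.cvtColor(p,cv2.COLOR_RGB2HSV)[...,2]>205
print(rect('scene',m,(369,262),.072)[0])"
```

```text
shift [ 0.0866 -0.1555  0.0004] roll 0.1 tilt z [-0.002  0.    -1.   ] q6 -16.2 t 12.2
[475.4  19.3  23.5  21.   52.7]
```

View pics/s4.png

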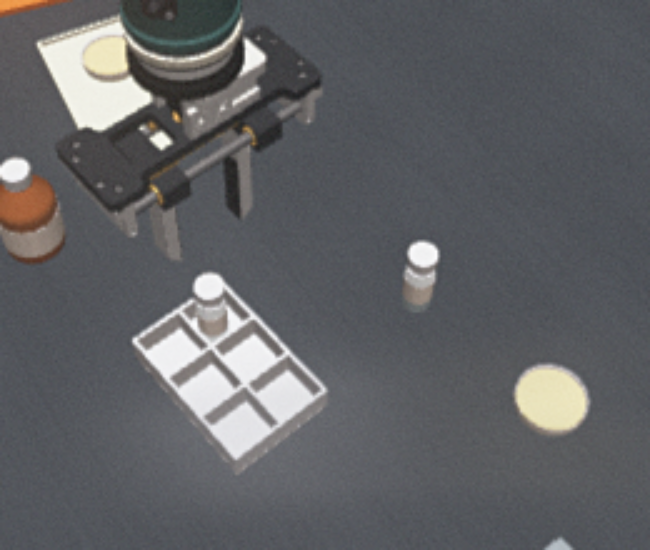

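The vial stands upright in its cell at (211,310), and the second is at (420,275). On to that one.

Call:
drive_tool(commands=[{"x": 0.015, "y": -0.028, "z": 0, "roll": 0}, {"x": 0.035, "y": -0.06, "z": 0, "roll": 0}, {"x": 0.055, "y": -0.095, "z": 0, "roll": 0}, {"x": 0.074, "y": -0.13, "z": 0, "roll": 0}, {"x": 0.085, "y": -0.149, "z": 0, "roll": 0}, {"x": 0.088, "y": -0.155, "z": 0, "roll": 0}, {"x": 0.088, "y": -0.155, "z": 0, "roll": 0}, {"x": 0.088, "y": -0.155, "z": 0.01, "roll": 0}, {"x": 0.088, "y": -0.155, "z": 0.035, "roll": 0}, {"x": 0.088, "y": -0.155, "z": 0.065, "roll": 0}, {"x": 0.088, "y": -0.155, "z": 0.09, "roll": 0}, {"x": 0.088, "y": -0.155, "z": 0.105, "roll": 0}, {"x": 0.088, "y": -0.155, "z": 0.113, "roll": 0}, {"x": 0.088, "y": -0.155, "z": 0.114, "roll": 0}, {"x": 0.088, "y": -0.155, "z": 0.114, "roll": 0}], gripper=0.06)

```text
time: 13.75
tcp_pos: [0.4766, 0.0176, 0.0375]
tool_rot: [2.091, 2.344, 0.0]
wrist_force: [-0.3, 0.3, 0.1]
gripper_width: 0.06
finger_force: 0.0
```

Call:
drive_tool(commands=[{"x": 0, "y": 0, "z": 0, "roll": 0}, {"x": 0, "y": 0, "z": 0, "roll": 0}, {"x": 0, "y": 0, "z": 0, "roll": 0}, {"x": 0, "y": 0, "z": 0, "roll": 0}, {"x": 0, "y": 0, "z": 0, "roll": 0}, {"x": 0, "y": 0, "z": 0, "roll": 0}, {"x": 0, "y": 0, "z": 0, "roll": 0}, {"x": 0, "y": 0, "z": 0, "roll": 0}, {"x": 0, "y": 0, "z": -0.01, "roll": 0}, {"x": 0, "y": 0, "z": -0.03, "roll": 0}, {"x": 0, "y": 0, "z": -0.06, "roll": 0}, {"x": 0, "y": 0, "z": -0.085, "roll": 0}, {"x": 0, "y": 0, "z": -0.09, "roll": 0}, {"x": 0, "y": 0, "z": -0.09, "roll": 0}], gripper=0.015)

```text
time: 15.15
tcp_pos: [0.4766, 0.0178, 0.1283]
tool_rot: [2.09, 2.343, 0.002]
wrist_force: [-0.7, 0.0, 0.2]
gripper_width: 0.0254
finger_force: 10.0
```

```bash
python3 g.py .630 .039 .126 96.4
```

```text
shift [0.0035 0.1548 0.0027] roll 0.1 tilt z [ 0.002 -0.    -1.   ] q6 -11.2 t 15.15
```

Call:
drive_tool(commands=[{"x": 0, "y": 0.025, "z": 0, "roll": 0}, {"x": 0.001, "y": 0.055, "z": 0, "roll": 0}, {"x": 0.002, "y": 0.09, "z": 0, "roll": 0}, {"x": 0.003, "y": 0.12, "z": 0, "roll": 0}, {"x": 0.0035, "y": 0.144, "z": 0, "roll": 0}, {"x": 0.0035, "y": 0.155, "z": 0, "roll": 0}, {"x": 0.0035, "y": 0.155, "z": 0, "roll": 0}, {"x": 0.0035, "y": 0.155, "z": 0, "roll": 0}, {"x": 0.0035, "y": 0.155, "z": 0.015, "roll": 0}, {"x": 0.0035, "y": 0.155, "z": 0.035, "roll": 0}, {"x": 0.0035, "y": 0.155, "z": 0.05, "roll": 0}, {"x": 0.0035, "y": 0.155, "z": 0.065, "roll": 0}, {"x": 0.0035, "y": 0.155, "z": 0.075, "roll": 0}, {"x": 0.0035, "y": 0.155, "z": 0.08, "roll": 0}, {"x": 0.0035, "y": 0.155, "z": 0.083, "roll": 0}, {"x": 0.0035, "y": 0.155, "z": 0.083, "roll": 0}, {"x": 0.0035, "y": 0.155, "z": 0.083, "roll": 0}])

```text
time: 16.85
tcp_pos: [0.6302, 0.039, 0.0453]
tool_rot: [2.09, 2.344, 0.001]
wrist_force: [0.2, 0.1, 0.5]
gripper_width: 0.0262
finger_force: 10.0
```

```bash
python3 g.py .630 .039 .0415 96.4; python3 - <<'E'
from workcell import camera
import cv2
p,d=camera("scene");cv2.imwrite("pics/s5.png",cv2.resize(p[160:380,200:460,::-1],None,fx=2.5,fy=2.5))
E
```

```text
shift [ 0.     -0.0002  0.0038] roll 0.1 tilt z [ 0.002 -0.    -1.   ] q6 -8.1 t 16.85
```

View pics/s5.png

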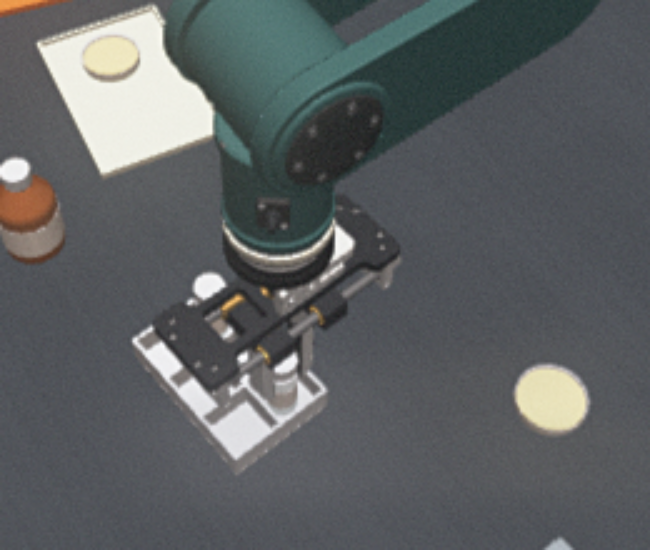

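The second vial is in its cell at (285,390), about 3 mm above the floor. I'll lower it by 3.5 mm and release.

Call:
drive_tool(commands=[{"x": 0, "y": 0, "z": 0.0015, "roll": 0}, {"x": 0, "y": 0, "z": 0.003, "roll": 0}, {"x": 0, "y": 0, "z": 0.003, "roll": 0}, {"x": 0, "y": 0, "z": 0.003, "roll": 0}])

```text
time: 17.3
tcp_pos: [0.6299, 0.039, 0.0418]
tool_rot: [2.091, 2.344, 0.001]
wrist_force: [0.8, 0.3, 0.7]
gripper_width: 0.0254
finger_force: 10.0
```

Call:
drive_tool(commands=[{"x": 0, "y": 0, "z": 0, "roll": 0}, {"x": 0, "y": 0, "z": 0, "roll": 0}, {"x": 0, "y": 0, "z": 0, "roll": 0}, {"x": 0, "y": 0, "z": 0, "roll": 0}, {"x": 0, "y": 0, "z": -0.01, "roll": 0}, {"x": 0, "y": 0, "z": -0.035, "roll": 0}, {"x": 0, "y": 0, "z": -0.07, "roll": 0}, {"x": 0, "y": 0, "z": -0.09, "roll": 0}, {"x": 0, "y": 0, "z": -0.1, "roll": 0}, {"x": 0, "y": 0, "z": -0.1, "roll": 0}, {"x": 0, "y": 0, "z": -0.1, "roll": 0}], gripper=0.055)

```text
time: 18.4
tcp_pos: [0.629, 0.039, 0.1405]
tool_rot: [-2.09, -2.344, 0.002]
wrist_force: [-1.2, 0.1, -0.4]
gripper_width: 0.0548
finger_force: 0.0
```

```bash
python3 g.py .445 .159 .1 82.5
```

```text
shift [ 0.1402 -0.1691  0.0408] roll 14.0 tilt z [-0.002 -0.    -1.   ] q6 -8.1 t 18.4
```

Call:
drive_tool(commands=[{"x": 0.02, "y": -0.025, "z": 0, "roll": 0}, {"x": 0.048, "y": -0.058, "z": 0, "roll": 3}, {"x": 0.078, "y": -0.095, "z": 0, "roll": 7}, {"x": 0.108, "y": -0.13, "z": 0, "roll": 10}, {"x": 0.13, "y": -0.157, "z": 0, "roll": 14}, {"x": 0.14, "y": -0.169, "z": 0.01, "roll": 14}, {"x": 0.14, "y": -0.169, "z": 0.035, "roll": 14}, {"x": 0.14, "y": -0.169, "z": 0.04, "roll": 14}, {"x": 0.14, "y": -0.169, "z": 0.04, "roll": 14}, {"x": 0.14, "y": -0.169, "z": 0.04, "roll": 14}], gripper=0.09)

```text
time: 19.4
tcp_pos: [0.446, 0.1586, 0.1014]
tool_rot: [-2.362, -2.071, 0.001]
wrist_force: [0.6, -1.1, -0.4]
gripper_width: 0.09
finger_force: 0.0
```

```bash
python3 g.py .445 .159 .0055 82.5;python3 - <<'E'
from workcell import camera
import cv2
p,d=camera("scene");cv2.imwrite("pics/s6.png",cv2.resize(p[180:400,220:560,::-1],None,fx=2.2,fy=2.2))
E
```

```text
shift [ 0.0003 -0.001   0.0959] roll 0.0 tilt z [-0.001 -0.    -1.   ] q6 20.2 t 19.4
```

View pics/s6.png

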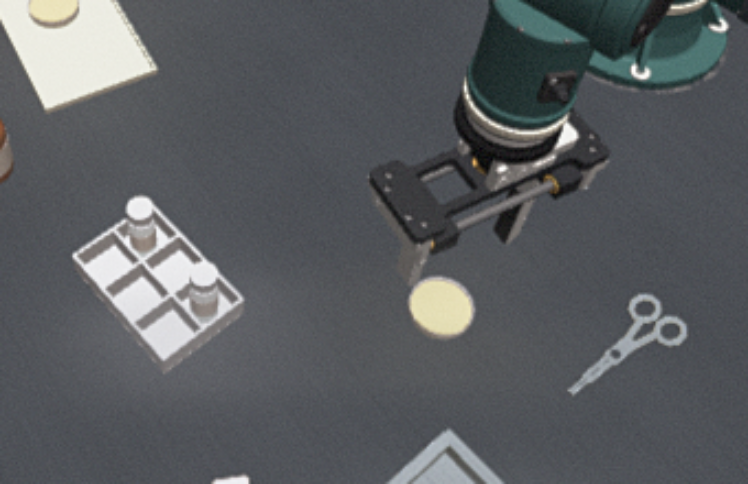

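Both vials stand in the rack at (140,225) and (204,290). Checking the dish at (441,307) by ray:

```bash
python3 -c "
from h import *
print(ray('scene',(220+441/2.2,180+305/2.2),.015), ray('scene',(220+616/2.2,180+354/2.2),.007),ray('scene',(220+572/2.2,180+391/2.2),.004))"
```

```text
[0.44649727 0.16283402 0.015     ] [0.34299399 0.28624609 0.007     ] [0.40093641 0.28885555 0.004     ]
```

Call:
drive_tool(commands=[{"x": 0.001, "y": -0.001, "z": 0.025, "roll": 0}, {"x": 0.001, "y": -0.001, "z": 0.05, "roll": 0}, {"x": 0.001, "y": -0.001, "z": 0.07, "roll": 0}, {"x": 0.001, "y": -0.001, "z": 0.084, "roll": 0}, {"x": 0.001, "y": -0.001, "z": 0.092, "roll": 0}, {"x": 0.001, "y": -0.001, "z": 0.095, "roll": 0}, {"x": 0.001, "y": -0.001, "z": 0.095, "roll": 0}, {"x": 0.001, "y": -0.001, "z": 0.095, "roll": 0}])

```text
time: 20.25
tcp_pos: [0.4458, 0.1601, 0.0075]
tool_rot: [2.361, 2.071, 0.003]
wrist_force: [0.5, 1.1, 0.1]
gripper_width: 0.0896
finger_force: 0.0
```

Call:
drive_tool(commands=[{"x": 0, "y": 0, "z": 0, "roll": 0}, {"x": 0, "y": 0, "z": 0, "roll": 0}, {"x": 0, "y": 0, "z": 0, "roll": 0}, {"x": 0, "y": 0, "z": 0, "roll": 0}, {"x": 0, "y": 0, "z": 0, "roll": 0}, {"x": 0, "y": 0, "z": 0, "roll": 0}, {"x": 0, "y": 0, "z": 0, "roll": 0}, {"x": 0, "y": 0, "z": 0, "roll": 0}, {"x": 0, "y": 0, "z": -0.01, "roll": 0}, {"x": 0, "y": 0, "z": -0.04, "roll": 0}, {"x": 0, "y": 0, "z": -0.08, "roll": 0}, {"x": 0, "y": 0, "z": -0.12, "roll": 0}, {"x": 0, "y": 0, "z": -0.145, "roll": 0}, {"x": 0, "y": 0, "z": -0.15, "roll": 0}, {"x": 0, "y": 0, "z": -0.15, "roll": 0}, {"x": 0, "y": 0, "z": -0.15, "roll": 0}], gripper=0.05)

```text
time: 21.85
tcp_pos: [0.4438, 0.1597, 0.1546]
tool_rot: [-2.36, -2.071, 0.005]
wrist_force: [-0.1, -0.1, -1.2]
gripper_width: 0.0596
finger_force: 10.0
```

```bash
python3 g.py .57 -.31 .155 82.5
```

```text
shift [-4.493e-01  1.861e-01 -4.000e-04] roll 0.0 tilt z [-0.003 -0.001 -1.   ] q6 20.4 t 21.85
```

Call:
drive_tool(commands=[{"x": -0.03, "y": 0.012, "z": 0, "roll": 0}, {"x": -0.065, "y": 0.027, "z": 0, "roll": 0}, {"x": -0.105, "y": 0.043, "z": 0, "roll": 0}, {"x": -0.145, "y": 0.06, "z": 0, "roll": 0}, {"x": -0.185, "y": 0.077, "z": 0, "roll": 0}, {"x": -0.225, "y": 0.093, "z": 0, "roll": 0}, {"x": -0.265, "y": 0.11, "z": 0, "roll": 0}, {"x": -0.305, "y": 0.126, "z": 0, "roll": 0}, {"x": -0.345, "y": 0.143, "z": 0, "roll": 0}, {"x": -0.385, "y": 0.159, "z": 0, "roll": 0}, {"x": -0.42, "y": 0.174, "z": 0, "roll": 0}, {"x": -0.44, "y": 0.182, "z": 0, "roll": 0}, {"x": -0.449, "y": 0.186, "z": 0, "roll": 0}, {"x": -0.449, "y": 0.186, "z": 0.02, "roll": 0}, {"x": -0.449, "y": 0.186, "z": 0.05, "roll": 0}, {"x": -0.449, "y": 0.186, "z": 0.08, "roll": 0}, {"x": -0.449, "y": 0.186, "z": 0.1, "roll": 0}, {"x": -0.449, "y": 0.186, "z": 0.11, "roll": 0}, {"x": -0.449, "y": 0.186, "z": 0.11, "roll": 0}, {"x": -0.449, "y": 0.186, "z": 0.11, "roll": 0}])

```text
time: 23.85
tcp_pos: [0.5713, -0.3092, 0.0471]
tool_rot: [2.36, 2.072, 0.0]
wrist_force: [0.2, 0.8, -0.1]
gripper_width: 0.0592
finger_force: 10.0
```

```bash
python3 g.py .57 -.31 .01 82.5
```

```text
shift [-0.001  -0.0013  0.0371] roll 0.1 tilt z [ 0.001 -0.    -1.   ] q6 -26.0 t 23.85
```

Call:
drive_tool(commands=[{"x": -0.001, "y": -0.001, "z": 0.015, "roll": 0}, {"x": -0.001, "y": -0.001, "z": 0.026, "roll": 0}, {"x": -0.001, "y": -0.001, "z": 0.033, "roll": 0}, {"x": -0.001, "y": -0.001, "z": 0.036, "roll": 0}, {"x": -0.001, "y": -0.001, "z": 0.036, "roll": 0}, {"x": -0.001, "y": -0.001, "z": 0.036, "roll": 0}])

```text
time: 24.45
tcp_pos: [0.5701, -0.3104, 0.0106]
tool_rot: [2.361, 2.072, 0.0]
wrist_force: [0.3, -0.1, -0.7]
gripper_width: 0.0591
finger_force: 10.0
```

Call:
drive_tool(commands=[{"x": 0, "y": 0, "z": 0, "roll": 0}, {"x": 0, "y": 0, "z": 0, "roll": 0}, {"x": 0, "y": 0, "z": 0, "roll": 0}, {"x": 0, "y": 0, "z": 0, "roll": 0}, {"x": 0, "y": 0, "z": -0.01, "roll": 0}, {"x": 0, "y": 0, "z": -0.04, "roll": 0}, {"x": 0, "y": 0, "z": -0.08, "roll": 0}, {"x": 0, "y": 0, "z": -0.12, "roll": 0}, {"x": 0, "y": 0, "z": -0.14, "roll": 0}, {"x": 0, "y": 0, "z": -0.14, "roll": 0}, {"x": 0, "y": 0, "z": -0.14, "roll": 0}], gripper=0.08)

```text
time: 25.55
tcp_pos: [0.5699, -0.3102, 0.1506]
tool_rot: [2.361, 2.072, 0.0]
wrist_force: [-0.3, 0.4, -0.7]
gripper_width: 0.0797
finger_force: 0.0
```

```bash
python3 g.py .338 .2835 .15 184
```

```text
shift [ 5.586e-01 -3.069e-01  3.000e-04] roll -101.5 tilt z [ 0.001 -0.    -1.   ] q6 -26.1 t 25.55
```

Call:
drive_tool(commands=[{"x": 0.025, "y": -0.014, "z": 0, "roll": -5}, {"x": 0.06, "y": -0.033, "z": 0, "roll": -12}, {"x": 0.1, "y": -0.055, "z": 0, "roll": -20}, {"x": 0.14, "y": -0.077, "z": 0, "roll": -28}, {"x": 0.18, "y": -0.099, "z": 0, "roll": -36}, {"x": 0.22, "y": -0.121, "z": 0, "roll": -44}, {"x": 0.26, "y": -0.143, "z": 0, "roll": -52}, {"x": 0.3, "y": -0.165, "z": 0, "roll": -60}, {"x": 0.34, "y": -0.187, "z": 0, "roll": -68}, {"x": 0.38, "y": -0.209, "z": 0, "roll": -76}, {"x": 0.42, "y": -0.231, "z": 0, "roll": -84}, {"x": 0.46, "y": -0.253, "z": 0, "roll": -92}, {"x": 0.5, "y": -0.275, "z": 0, "roll": -98}, {"x": 0.53, "y": -0.291, "z": 0, "roll": -101.5}, {"x": 0.55, "y": -0.302, "z": 0.01, "roll": -101.5}, {"x": 0.5586, "y": -0.307, "z": 0.03, "roll": -101.5}, {"x": 0.5586, "y": -0.307, "z": 0.05, "roll": -101.5}, {"x": 0.5586, "y": -0.307, "z": 0.05, "roll": -101.5}, {"x": 0.5586, "y": -0.307, "z": 0.05, "roll": -101.5}, {"x": 0.5586, "y": -0.307, "z": 0.05, "roll": -101.5}], gripper=0.045)

```text
time: 27.55
tcp_pos: [0.3383, 0.2833, 0.1008]
tool_rot: [-0.11, 3.139, -0.0]
wrist_force: [-0.4, 0.3, 1.4]
gripper_width: 0.0452
finger_force: 0.0
```

```bash
python3 g.py .338 .283 .003 184;python3 - <<'E'
from workcell import camera
import cv2,numpy as np
p,d=camera("scene");q,d=camera("top")
a=cv2.resize(p[200:420,380:560,::-1],None,fx=2.2,fy=2.2);b=cv2.resize(q[140:360,280:460,::-1],None,fx=2.2,fy=2.2)
cv2.imwrite("pics/s7.png",np.hstack([a,b]))
E
```

```text
shift [ 0.0003 -0.0003  0.0978] roll 0.0 tilt z [ 0.  0. -1.] q6 -61.4 t 27.55
```

View pics/s7.png

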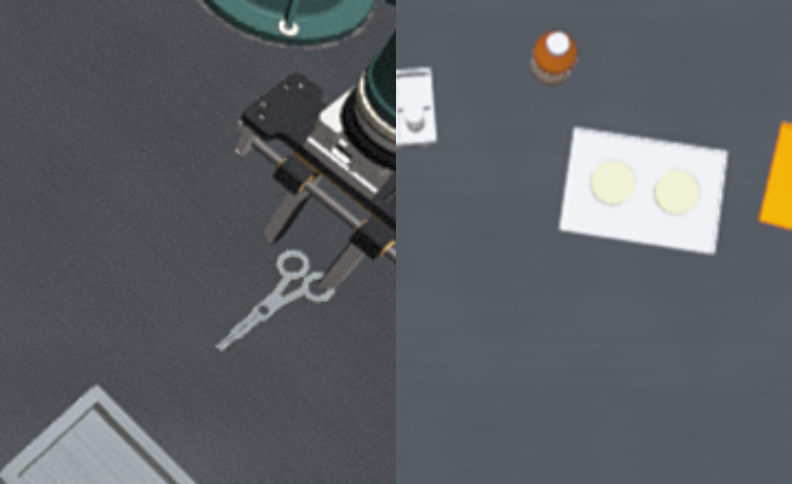

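The dishes lie side by side in the cream tray at (613,183) and (677,192). The scissors joint is at (264,308), under the fingers. I'll go down and grip.

Call:
drive_tool(commands=[{"x": 0, "y": 0, "z": 0.025, "roll": 0}, {"x": 0, "y": 0, "z": 0.05, "roll": 0}, {"x": 0, "y": 0, "z": 0.07, "roll": 0}, {"x": 0, "y": 0, "z": 0.085, "roll": 0}, {"x": 0, "y": 0, "z": 0.093, "roll": 0}, {"x": 0, "y": 0, "z": 0.097, "roll": 0}, {"x": 0, "y": 0, "z": 0.0975, "roll": 0}, {"x": 0, "y": 0, "z": 0.0975, "roll": 0}, {"x": 0, "y": 0, "z": 0.0975, "roll": 0}])

```text
time: 28.55
tcp_pos: [0.3387, 0.2839, 0.0039]
tool_rot: [-0.111, 3.138, 0.001]
wrist_force: [-0.1, 0.4, -0.8]
gripper_width: 0.0445
finger_force: 0.0
```

Call:
drive_tool(commands=[{"x": 0, "y": 0, "z": 0, "roll": 0}, {"x": 0, "y": 0, "z": 0, "roll": 0}, {"x": 0, "y": 0, "z": 0, "roll": 0}, {"x": 0, "y": 0, "z": 0, "roll": 0}, {"x": 0, "y": 0, "z": 0, "roll": 0}, {"x": 0, "y": 0, "z": 0, "roll": 0}, {"x": 0, "y": 0, "z": 0, "roll": 0}, {"x": 0, "y": 0, "z": 0, "roll": 0}, {"x": 0, "y": 0, "z": 0, "roll": 0}], gripper=0.005, grip_force=25)

```text
time: 29.45
tcp_pos: [0.338, 0.2836, 0.003]
tool_rot: [-0.111, 3.14, 0.0]
wrist_force: [-1.1, 1.2, 0.5]
gripper_width: 0.0134
finger_force: 25.0
```

Call:
drive_tool(commands=[{"x": 0, "y": 0, "z": -0.01, "roll": 0}, {"x": 0, "y": 0, "z": -0.03, "roll": 0}, {"x": 0, "y": 0, "z": -0.06, "roll": 0}, {"x": 0, "y": 0, "z": -0.085, "roll": 0}, {"x": 0, "y": 0, "z": -0.095, "roll": 0}, {"x": 0, "y": 0, "z": -0.095, "roll": 0}, {"x": 0, "y": 0, "z": -0.095, "roll": 0}])

```text
time: 30.15
tcp_pos: [0.3374, 0.2831, 0.097]
tool_rot: [0.111, -3.138, 0.001]
wrist_force: [0.2, -0.2, -1.3]
gripper_width: 0.0138
finger_force: 25.0
```

```bash
python3 g.py .569 .368 .1 96;python3 - <<'E'
from workcell import camera
import cv2,numpy as np
p,d=camera("scene")
a=cv2.resize(p[200:480,320:580,::-1],None,fx=2.1,fy=2.1)
cv2.imwrite("pics/s8.png",a)
E
```

```text
shift [-0.237   0.0684 -0.0033] roll 88.0 tilt z [-0.001 -0.001 -1.   ] q6 -61.4 t 30.15
```

View pics/s8.png

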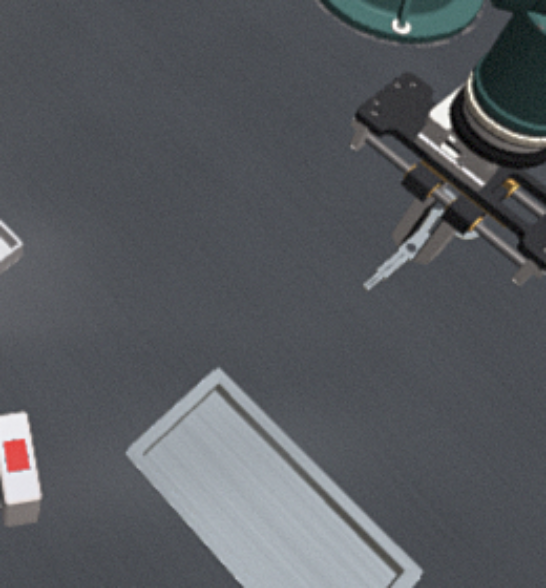

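Scissors held level at (410,245). I'll carry them over the steel tray while turning.

Call:
drive_tool(commands=[{"x": -0.01, "y": 0.003, "z": 0, "roll": 4}, {"x": -0.028, "y": 0.008, "z": 0, "roll": 10}, {"x": -0.05, "y": 0.0145, "z": 0, "roll": 18}, {"x": -0.075, "y": 0.0216, "z": 0, "roll": 26}, {"x": -0.1, "y": 0.029, "z": 0, "roll": 34}, {"x": -0.125, "y": 0.036, "z": 0, "roll": 42}, {"x": -0.15, "y": 0.043, "z": 0, "roll": 50}, {"x": -0.175, "y": 0.05, "z": 0, "roll": 58}, {"x": -0.198, "y": 0.057, "z": 0, "roll": 66}, {"x": -0.217, "y": 0.063, "z": 0, "roll": 74}, {"x": -0.23, "y": 0.066, "z": 0, "roll": 81}, {"x": -0.237, "y": 0.068, "z": 0, "roll": 86}, {"x": -0.237, "y": 0.068, "z": 0, "roll": 88}, {"x": -0.237, "y": 0.068, "z": 0, "roll": 88}, {"x": -0.237, "y": 0.068, "z": 0, "roll": 88}, {"x": -0.237, "y": 0.068, "z": 0, "roll": 88}])

```text
time: 31.8
tcp_pos: [0.569, 0.3678, 0.097]
tool_rot: [-2.1, -2.336, 0.003]
wrist_force: [-0.4, 0.3, -0.3]
gripper_width: 0.0133
finger_force: 25.0
```

```bash
python3 g.py .569 .368 .0055 96;python3 - <<'E'
from workcell import camera
import cv2,numpy as np
p,d=camera("scene");q,d=camera("top")
a=cv2.resize(p[280:480,300:560,::-1],None,fx=1.9,fy=1.9);b=cv2.resize(q[150:350,70:220,::-1],None,fx=1.9,fy=1.9)
cv2.imwrite("pics/s9.png",np.hstack([a,b]))
E
```

```text
shift [0.0003 0.0001 0.0915] roll 0.1 tilt z [-0.001 -0.001 -1.   ] q6 22.0 t 31.8
```

View pics/s9.png

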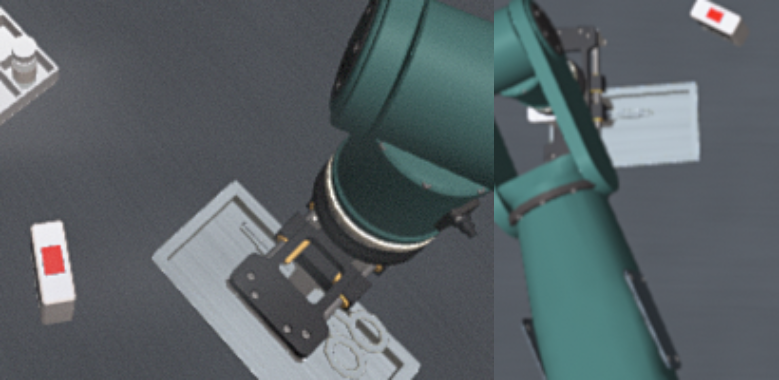

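The scissors lie along the tray, tip at (250,235) and rings at (355,345). I'll lower and release.

Call:
drive_tool(commands=[{"x": 0, "y": 0, "z": 0.02, "roll": 0}, {"x": 0, "y": 0, "z": 0.045, "roll": 0}, {"x": 0, "y": 0, "z": 0.065, "roll": 0}, {"x": 0, "y": 0, "z": 0.079, "roll": 0}, {"x": 0, "y": 0, "z": 0.087, "roll": 0}, {"x": 0, "y": 0, "z": 0.091, "roll": 0}, {"x": 0, "y": 0, "z": 0.091, "roll": 0}, {"x": 0, "y": 0, "z": 0.091, "roll": 0}])

```text
time: 32.7
tcp_pos: [0.5703, 0.3684, 0.0082]
tool_rot: [2.101, 2.335, 0.003]
wrist_force: [-0.3, -0.6, -1.2]
gripper_width: 0.0135
finger_force: 25.0
```

Call:
drive_tool(commands=[{"x": 0, "y": 0, "z": 0, "roll": 0}, {"x": 0, "y": 0, "z": 0, "roll": 0}, {"x": 0, "y": 0, "z": 0, "roll": 0}, {"x": 0, "y": 0, "z": 0, "roll": 0}, {"x": 0, "y": 0, "z": -0.01, "roll": 0}, {"x": 0, "y": 0, "z": -0.04, "roll": 0}, {"x": 0, "y": 0, "z": -0.08, "roll": 0}, {"x": 0, "y": 0, "z": -0.12, "roll": 0}, {"x": 0, "y": -0.03, "z": -0.15, "roll": 0}, {"x": 0, "y": -0.07, "z": -0.17, "roll": 0}, {"x": 0, "y": -0.11, "z": -0.19, "roll": 0}, {"x": 0, "y": -0.15, "z": -0.2, "roll": 0}, {"x": 0, "y": -0.18, "z": -0.2, "roll": 0}, {"x": 0, "y": -0.18, "z": -0.2, "roll": 0}, {"x": 0, "y": -0.18, "z": -0.2, "roll": 0}], gripper=0.035)

```text
time: 34.2
tcp_pos: [0.3906, 0.3492, 0.2081]
tool_rot: [2.1, 2.335, 0.003]
wrist_force: [-0.0, 0.1, -1.2]
gripper_width: 0.0353
finger_force: 0.0
```

```bash
python3 - <<'E'
from workcell import camera
import cv2,numpy as np
p,d=camera("scene");cv2.imwrite("pics/s10.png",p[:,:,::-1])
E
```

```text
(no output)
```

View pics/s10.png

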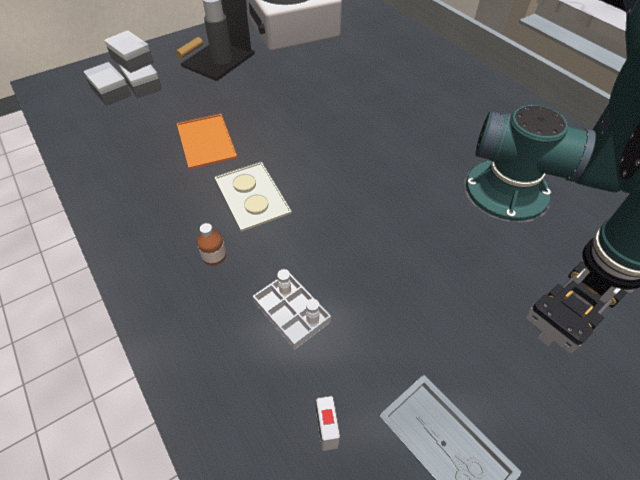

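Everything is in place: dishes at (245,183) and (256,204), vials at (284,280) and (312,311), and scissors inside the tray at (445,443). The bottle and timer are where they were.

```bash
python3 -c "
from h import ray
from workcell import ctrl
print(ray('scene',(444,443),.008)); print(ctrl.sign_off())"
```

```text
[0.57094047 0.36582899 0.008     ]
the job is handed in; nothing more can be done
None
```

I've handed the job in: both vials stand in their own rack cells, both dishes lie flat side by side in the cream tray, the scissors lie flat in the steel tray, and the last picture shows the bottle and timer where they started; the hand-in returned no verdict.

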